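# Gauge a blind bore with a depth rod

## Task

Gauge the blind bore of the steel block with the brass ring: take the depth rod by its amber handle from the blue rack, lower it into the bore and press it gently on, past the drag of its brass stop and past the sprung plunger at the bottom, until it bottoms out on solid metal, and hold it there for a good second. Then draw it straight out and hang it back in the rack by its flange, upright and let go, without touching the brass stop, which must stay where the block's top face has pushed it. Leave the other tools on the bench alone.

Things in the scene. Friction and masses are not known exactly. Their poses are not given: they have to be found in the camera images.
- rod_grip (a point): Centre of the amber plastic handle of the depth rod (the gauge): handle a round cylinder 26 mm in diameter and 54 mm long, upright in the rack at the start; this point is half-way up it, 33 mm above the underside of the aluminium flange (60 mm across, 6 mm thick) and 133 mm above the rod's tip; 27 mm of handle lie above it and 27 mm below. The z axis runs up along the rod. The whole gauge weighs 0.18 to 0.3 kg.
- rod_tip (a point): Lower tip of the depth rod, on its axis, z up the rod. The steel rod is 10 mm in diameter, tapered over the last 6 mm to a flat 6 mm foot, and sticks out 100 mm below the flange.
- depth_rod: The depth rod as a whole (rod, flange, handle and stop); origin at its tip, z up along the rod.
- stop (a joint): How far the brass stop collar (30 mm across, 12 mm thick) has been pushed up the rod, in m: at 0 its underside is 22 mm above the tip, at its limit 0.060 it is 82 mm above. It starts near 0, drags on the rod with about 3 N and stays where it is left. As the rod enters the bore the block's top face pushes it up.
- stop_face (a point): Centre of the underside of the brass stop collar, on the rod's axis.
- bored_block: Steel fixture block bolted to the bench, 90 x 60 mm with a foot flange 130 mm long, the bored part (60 x 60 mm) 75 mm high and the step beside it 60 mm high with two screw heads 5 mm high; the bored part has a flat brass ring round the bore's mouth. Origin at the centre of its underside; x points from the bore to the step.
- bore_mouth (a point): Centre of the mouth of the blind bore in the block's top face, 75 mm above the bench; z points up. The bore is vertical, 12 mm in diameter. Its depth is not known: solid floor 30 to 62 mm below the mouth.
- plunger (a joint): Brass sprung plunger in the middle of the bore's floor: 0 = standing up 4 mm above the solid floor, 0.004 = pushed fully flush, when the rod sits on the solid floor. It takes 3 N to start and 7 N to push flush. The steel beyond it is rigid.
- rack_hole (a point): Centre of the hole in the top plate of the blue rack (100 x 100 mm, fixed, plate 8 mm thick), in the plate's upper face, 115 mm above the bench. The hole is 40 mm in diameter, so that rod and stop pass through and the rod's flange rests on the plate.
- plain_block: Bystander: fixed block like the bored one but without a brass ring, with a copper rod clamped in its side, 75 mm high. Origin at the centre of its underside. Not to be used.
- pliers: Bystander: black-handled pliers lying on the bench, 140 mm long, 12 mm thick. Origin under the joint.
- yellow_pliers: Bystander: yellow-handled pliers lying on the bench, 140 mm long, 12 mm thick. Origin under the joint.
- screwdriver: Bystander: amber-handled screwdriver lying on the bench, about 0.2 m long. Origin under the tool, on the bench.
- pen: Bystander: black marker pen 10 mm thick, 130 mm long, lying on the bench. Origin at its middle, on the bench.
Things that resemble listed ones, but are neither listed nor needed, are in the scene too. Leave any pink look-alike of the depth_rod alone.

How it is judged:
By the outcome, as a careful person would: the job done as asked, in the order asked, and still so for the second after the job is handed in, with the robot touching nothing.
It also fails if it takes over 70 s, if anything falls off the work surface, if the arm or the gripper's body presses on something with over 40 N, if the wrist force passes 120 N, or if a joint passes its speed limit or range.

## Robot

A 6-joint arm with a two-finger parallel gripper is mounted at the origin on the work surface. World frame = base frame: x ahead of the robot, y to its left, z up, the work surface at z = 0. Lengths are in m, angles in rad, forces in N, time in s.
With the tool pointing down it reaches from about 0.3 to 0.875 m from the base axis. Payload 6.4 kg.
Tool frame: the origin (TCP) lies on the centre line of the jaws, within the pads' length; the fingertips stand 11 mm ahead of it and the grasp point (between the pads) lies 8 mm behind it; x points along the fingers, y is the direction in which the jaws open and shut, and the axes are right-handed (so a half turn about x gives the same grasp; the last joint's range is limited). The gripper opens to 85 mm and grips with 20 to 120 N. Pads are 22 mm wide; open, the fingers measure 114 mm over their backs; the gripper's body (76 mm by 85 mm) begins 54 mm behind the grasp point. The pads swing forward as they close: fully open they stand 13 mm farther back than shut.
Start: joints at [-1.322, 0.181, 1.607, -0, 1.354, -0.206], TCP at [0.253, -0.517, 0.242] pointing down, gripper open.
Joint ranges: [-2.99, 2.99], [-0.89, 2.07], [0.3, 2.58], [-1.14, 4.28], [0, 2.63], [-3.12, 3.12]. Speed limits (rad/s): [2.57, 2.57, 3.01, 3.14, 3.14, 3.14].

## Interface

Orientations are given as a unit quaternion [w, x, y, z].
In Python, from bench import ctrl, camera, hand_in gives the robot as it stands. The module is installed in compiled form; this text tells all that it offers.
- The arm moves only by the tool drive_tool, never from a script. Its argument "increments" is a list of rows, each a list of 7 numbers: the shift along the tool's x, y, z in m, then the turn, a rotation vector about the tool's x, y, z in degrees, then the gripper's target within -1 to 1 (fully open at 1, half-way at 0, shut at -1). In form: [[dx, dy, dz, rx, ry, rz, claw], ...]. A call has 1 to 10 rows; each row shifts and turns the commanded pose from where the row before left it, along the tool's axes as they then stand; what a row does not reach is not made up. A row lasts 1/8 s, in which the tool goes at most 62.5 mm and 10.7 degrees, less where a joint would pass 70% of its speed; a pose out of reach is approached as far as the arm can. A call is refused whole if a number of a shift passes 0.0625 or a number of a turn 10.7, either way. A call with a gripper value outside its range is refused whole. The fingers move at their own pace and stop on an object; the grip force is fixed at half the most. Time passes only in rows, so rows that do not move let the fingers close. It gives the time, the measured TCP pose, the force and the opening at its end, in the units of the state.
- ctrl.get_obs(): the state, without advancing time (a new reading comes with each control period).
- camera(name): name is "side" or "top"; returns a dict with "img" (400x640x3 uint8, red, green, blue), "depth" (400x640 float32, m along the optical axis (not along the pixel's ray), 0 where there is no reading), "fx", "fy", "cx", "cy" (pixels), "world_from_camera" (4x4, takes a point from camera to world coordinates). Camera axes: x right, y down, z forward; pixel columns grow to the right and rows downward; lengths in m; the calibration is good to about 2 mm. A picture is of the moment at which its call begins.
- hand_in(): hands the job in, once; it reports no verdict.
The state is a dict: "time_s": time; "q": joint angles; "dq": joint speeds; "joint_efforts": joint torques, N m; "eef_pos": TCP position; "eef_rot": TCP orientation; "wrist_force": force on the tool from outside, world axes, zero at the start; "torque": the same for the moment, N m; "opening": opening from 0.0 (shut) to 1.0 (fully open).
Only numpy, scipy, OpenCV 4.12 (cv2) and the standard library are available. Lean on these libraries where they do the work, as an engineer would, in place of code of your own. Each camera call takes 0.05 s, during which the arm holds its last target.

## Working session

There is one attempt and no reset: what is moved stays moved. The work goes in short steps, Python scripts to look and compute and a tool call to move; the robot and the scene stay as the last step left them, time stands still between calls to the robot, and variables do not carry over. Pictures are saved under pics/ and viewed, and the job is handed in when it is done.

Besides the shell and the picture viewer there is one more tool, called after ">>>" in YAML: its name, and indented under it one key for each argument. drive_tool: Moves the arm, as the interface text tells. Its arguments: {"type":"object","properties":{"increments":{"type":"array","items":{"type":"array","items":{"type":"number"}}}},"required":["increments"]}

```bash
mkdir -p pics; python3 - <<'E'
from bench import ctrl,camera
import cv2,numpy as np,pickle
o=ctrl.get_obs();print({k:np.round(v,4) for k,v in o.items()})
for n in("side","top"):
    c=camera(n);pickle.dump(c,open(f'{n}0.pkl','wb'))
    cv2.imwrite(f'pics/{n}0.png',c['img'][:,:,::-1]);print(n,c['fx'],c['fy'],c['cx'],c['cy'],c['world_from_camera'])
E
```

```text
{'time_s': np.float64(0.0), 'q': array([-1.3223,  0.1815,  1.608 ,  0.    ,  1.3538, -0.2063]), 'dq': array([-0.0003,  0.0001, -0.0016,  0.0019,  0.0004, -0.    ]), 'joint_efforts': array([-1.00000e-04, -4.44872e+01, -3.51335e+01, -2.00000e-04,
        9.30000e-03,  0.00000e+00]), 'eef_pos': array([ 0.2525, -0.516 ,  0.2414]), 'eef_rot': array([-0.1588, -0.6889, -0.1601,  0.6889]), 'wrist_force': array([ 1.0282, -0.1514,  0.1446]), 'torque': array([-0.0012, -0.0234,  0.05  ]), 'opening': np.float64(1.0)}
side 449.8800255341307 449.8800255341307 311.89422819671654 200.26947722656803 [[-7.09919417e-01 -5.39033114e-01  4.53274446e-01  1.02240121e-01]
 [-7.04282645e-01  5.43908092e-01 -4.56234527e-01  5.31245434e-01]
 [-6.14121838e-04 -6.43123075e-01 -7.65762583e-01  8.90076569e-01]
 [ 0.00000000e+00  0.00000000e+00  0.00000000e+00  1.00000000e+00]]
top 481.5296049739081 481.5296049739081 319.3110024084207 190.96044335543067 [[ 0.01420422 -0.9800189   0.19839656  0.34795295]
 [-0.99989788 -0.01423417  0.00127531  0.05292985]
 [ 0.00157418 -0.19839442 -0.980121    1.23284291]
 [ 0.          0.          0.          1.        ]]
```

View pics/side0.png

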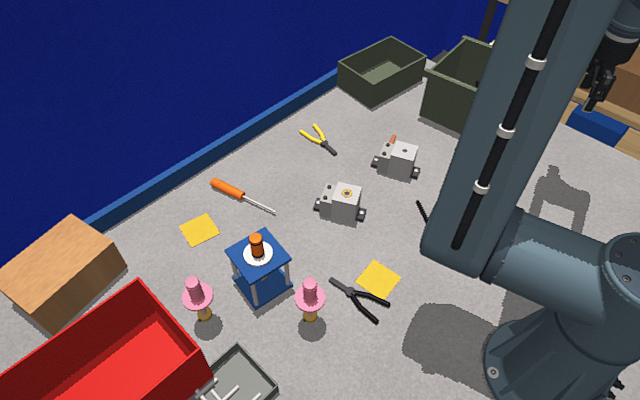

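View pics/top0.png

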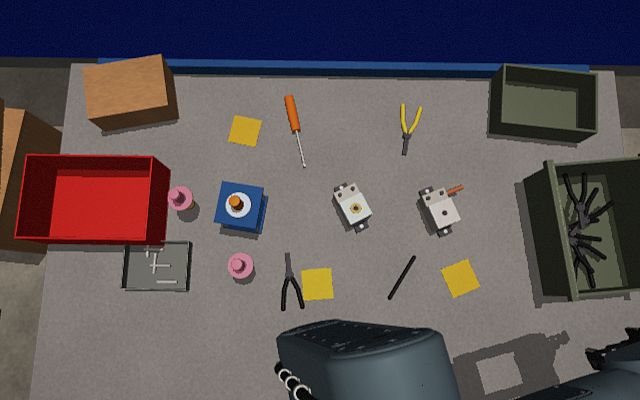

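The depth rod is the amber handle in the blue rack, at side (256,244) and top (236,202). The look-alikes are pink, at side (198,290) and (310,290). The bored block with the brass ring is at side (347,193) and top (355,208). The plain block, with the copper rod, is at side (404,151). I'll confirm these in enlarged crops.

```bash
python3 - <<'E'
import cv2,numpy as np,pickle
s=pickle.load(open('side0.pkl','rb'))['img'][:,:,::-1];t=pickle.load(open('top0.pkl','rb'))['img'][:,:,::-1]
def cr(i,x,y,w,h,k):return cv2.resize(i[y:y+h,x:x+w],None,fx=k,fy=k,interpolation=cv2.INTER_NEAREST)
a=np.hstack([cr(s,221,205,80,60,5),cr(s,305,165,80,60,5)]);b=np.hstack([cr(t,200,170,80,60,5),cr(t,315,175,80,60,5)])
cv2.imwrite('pics/crop0.png',np.vstack([a,b]))
E
```

```text
(no output)
```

View pics/crop0.png

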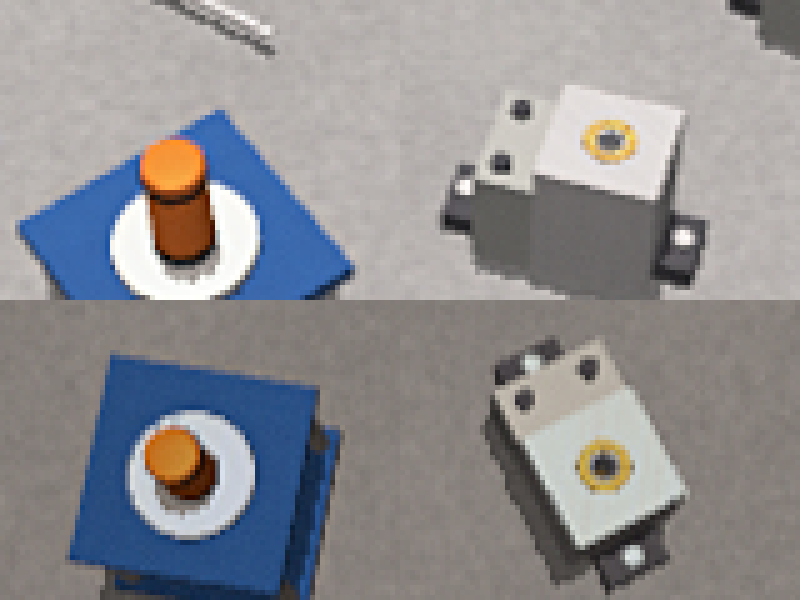

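```bash
cat >h.py <<'E'
import numpy as np,cv2
def pz(c,u,v,z):
    T=c['world_from_camera'];d=T[:3,:3]@np.array([(u-c['cx'])/c['fx'],(v-c['cy'])/c['fy'],1]);return T[:3,3]+d*(z-T[2,3])/d[2]
def proj(c,P):
    p=np.linalg.inv(c['world_from_camera'])@np.append(P,1);return np.array([c['fx']*p[0]/p[2]+c['cx'],c['fy']*p[1]/p[2]+c['cy']])
def planepts(c,mask,z):
    v,u=np.nonzero(mask);return np.array([pz(c,a,b,z) for a,b in zip(u,v)])
def fitc(c,mask,z):
    # circle of segmented region on plane z: via convex hull's min enclosing/area centroid
    cs,_=cv2.findContours(mask.astype(np.uint8),cv2.RETR_EXTERNAL,cv2.CHAIN_APPROX_NONE)
    k=max(cs,key=cv2.contourArea);P=np.array([pz(c,*p[0],z)[:2] for p in k])
    P=(P*1e4).astype(np.float32);H=cv2.convexHull(P);
    (x,y),r=cv2.minEnclosingCircle(P);m=cv2.moments(H);return np.round([x/1e4,y/1e4,r/1e4,m['m10']/m['m00']/1e4,m['m01']/m['m00']/1e4],4)
E
python3 - <<'E'
import pickle
from h import *
R={'side':dict(h=(221,205,80,60),r=(305,165,80,60)),'top':dict(h=(200,170,80,80),r=(315,175,80,60))}
for n in R:
    c=pickle.load(open(f'{n}0.pkl','rb'));hsv=cv2.cvtColor(c['img'],cv2.COLOR_RGB2HSV).astype(int);H,S,V=[hsv[...,i] for i in range(3)]
    def box(b):
        m=np.zeros(H.shape,bool);m[b[1]:b[1]+b[3],b[0]:b[0]+b[2]]=1;return m
    bh,br=box(R[n]['h']),box(R[n]['r'])
    orange=bh&(H<20)&(S>150)
    print(n,'handtop',fitc(c,orange&(V>190),.175),(orange&(V>190)).sum())
    fl=bh&((S<60)&(V>150)|orange&False)
    if n=='side': fl&=(np.arange(400)[:,None]<300)
    print('flange',fitc(c,fl|orange&False,.121))
    print('ring',fitc(c,br&(H<30)&(S>110)&(V>120),.075))
    # ring annulus fit
    bl=cv2.inRange(hsv.astype(np.uint8),(100,120,80),(125,255,255))>0
    x0,y0,w,h=R[n]['h'];
    d=c['depth'];
    T=c['world_from_camera'];uu,vv=np.meshgrid(np.arange(640),np.arange(400))
    Pw=np.stack([(uu-c['cx'])/c['fx']*d,(vv-c['cy'])/c['fy']*d,d],-1)@T[:3,:3].T+T[:3,3]
    big=box((x0-10,y0-10,w+30,h+40))
    pl=big&(d>0)&(abs(Pw[...,2]-.117)<.008)&~orange
    P=Pw[pl][:,:2];rc=cv2.minAreaRect((P*1e4).astype(np.float32));print('plate',rc,np.median(Pw[pl][:,2]))
    if n=='top':
      bt=box((315,165,80,80))
    else: bt=box((305,165,80,70))
    b=bt&(d>0)&(abs(Pw[...,2]-.075)<.004);print('block top',cv2.minAreaRect((Pw[b][:,:2]*1e4).astype(np.float32)),np.median(Pw[b][:,2]))
    b=bt&(d>0)&(abs(Pw[...,2]-.060)<.004);print('step',Pw[b].mean(0))
    b=bh&orange&(V>190);print('top depth z',np.median(Pw[b][:,2]))
E
```

```text
side handtop [0.5374 0.2501 0.012  0.5376 0.2501] 103
flange [0.5741 0.216  0.117  0.572  0.2121]
ring [ 0.5421 -0.0301  0.0123  0.5426 -0.0302]
plate ((5096.734375, 2546.941162109375), (1007.1843872070312, 1629.55126953125), 81.5793228149414) 0.11568154365623184
block top ((5421.2548828125, -280.56689453125), (604.1564331054688, 628.4441528320312), 27.277999877929688) 0.07509891382923878
step [ 0.56965034 -0.00506322  0.06031031]
top depth z 0.1751185001368214
top handtop [0.5382 0.2452 0.0108 0.5381 0.2452] 74
flange [0.538  0.2455 0.0301 0.5384 0.2448]
ring [ 0.5414 -0.0336  0.0127  0.542  -0.0338]
plate ((4873.09375, 2834.66064453125), (1689.6396484375, 2182.39697265625), 83.59778594970703) 0.11619117251392008
block top ((5424.12060546875, -342.31072998046875), (603.5385131835938, 605.3138427734375), 27.199983596801758) 0.07585882711283265
step [ 0.57711874 -0.013992    0.06067732]
top depth z 0.17607440842140953
```

```bash
cat >>h.py <<'E'
from scipy.spatial.transform import Rotation as Ro
def tr(o):return Ro.from_quat(np.roll(o['eef_rot'],-1))
def world(c):
    d=c['depth'];T=c['world_from_camera'];uu,vv=np.meshgrid(np.arange(640),np.arange(400))
    return np.stack([(uu-c['cx'])/c['fx']*d,(vv-c['cy'])/c['fy']*d,d],-1)@T[:3,:3].T+T[:3,3]
E
python3 - <<'E'
import pickle
from h import *
from bench import ctrl
o=ctrl.get_obs();R=tr(o).as_matrix();print(np.round(R,4))
c=pickle.load(open('top0.pkl','rb'));P=world(c)
for u,v in((180,198),(177,195),(240,265),(238,263),(355,190),(560,180),(530,165),(100,160),(270,350)):print(u,v,P[v,u].round(3))
print('to', R.T@(np.array([.538,.2475,.28])-o['eef_pos']))
E
```

```text
[[-4.000e-04  4.393e-01 -8.983e-01]
 [ 1.600e-03 -8.983e-01 -4.393e-01]
 [-1.000e+00 -1.600e-03 -4.000e-04]]
180 198 [0.548 0.376 0.139]
177 195 [0.551 0.377 0.16 ]
240 265 [0.396 0.226 0.162]
238 263 [0.4   0.231 0.161]
355 190 [ 0.589 -0.034  0.061]
560 180 [ 0.634 -0.573  0.008]
530 165 [ 0.676 -0.502 -0.001]
100 160 [0.646 0.588 0.101]
270 350 [0.199 0.169 0.005]
to [-0.03742193 -0.5605717  -0.59192331]
```

>>> drive_tool:
  increments:
    - [-0.03, 0, 0, 0, 0, 0, 1]
    - [-0.03, -0.03, -0.03, 0, 0, 0, 1]
    - [0, -0.04, -0.042, 0, 0, 0, 1]
    - [0, -0.04, -0.042, 0, 0, 0, 1]
    - [0, -0.04, -0.042, 0, 0, 0, 1]
    - [0, -0.04, -0.042, 0, 0, 0, 1]
    - [0, -0.04, -0.042, 0, 0, 0, 1]
    - [0, -0.04, -0.042, 0, 0, 0, 1]
    - [0, -0.04, -0.042, 0, 0, 0, 1]
    - [0, -0.04, -0.042, 0, 0, 0, 1]

```text
time_s: 1.35
eef_pos: [0.4278, -0.0394, 0.3022]
eef_rot: [0.159, 0.689, 0.159, -0.689]
wrist_force: [0.4, 0.0, 1.0]
opening: 0.994
```

```bash
cat > st.py <<'E'
import sys
from h import *
from bench import ctrl
def rep(*t):
    o=ctrl.get_obs();R=tr(o);print(o['time_s'].round(2),o['eef_pos'].round(4),R.as_matrix().round(4).tolist(),'F',o['wrist_force'].round(2),'op',round(float(o['opening']),3),'q',o['q'].round(2))
    if t:print('tool move',R.inv().apply(np.array(t)-o['eef_pos']).round(4))
rep(*map(float,sys.argv[1:]))
E
python3 st.py .538 .2475 .26
```

```text
Traceback (most recent call last):
  File "st.py", line 7, in <module>
    rep(*map(float,sys.argv[1:]))
    ~~~^^^^^^^^^^^^^^^^^^^^^^^^^^
  File "st.py", line 5, in rep
    o=ctrl.get_obs();R=tr(o);print(o['time_s'].round(2),o['eef_pos'].round(4),R.as_matrix().round(4).tolist(),'F',o['wrist_force'].round(2),'op',round(float(o['opening']),3),'q',o['q'].round(2))
                                   ^^^^^^^^^^^^^^^^^
AttributeError: 'float' object has no attribute 'round'
```

```bash
sed -i "s/o\['time_s'\].round(2)/round(float(o['time_s']),2)/" st.py
python3 st.py .538 .2475 .26
```

```text
1.35 [ 0.4278 -0.0394  0.3022] [[0.0003, 0.4391, -0.8984], [-0.0001, -0.8984, -0.4391], [-1.0, 0.0003, -0.0002]] F [0.36 0.02 1.02] op 0.994 q [-0.37 -0.21  1.87 -0.    1.48  0.75]
tool move [ 0.0422 -0.2094 -0.225 ]
```

>>> drive_tool:
  increments:
    - [0, -0.04, -0.043, 0, 0, 0, 1]
    - [0, -0.04, -0.043, 0, 0, 0, 1]
    - [0, -0.04, -0.043, 0, 0, 0, 1]
    - [0, -0.04, -0.043, 0, 0, 0, 1]
    - [0, -0.04, -0.043, 0, 0, 0, 1]
    - [0.03, -0.009, -0.01, 0, 0, 0, 1]
    - [0, 0, 0, 0, 0, 0, 1]
    - [0, 0, 0, 0, 0, 0, 1]

```text
time_s: 2.35
eef_pos: [0.5379, 0.2445, 0.2727]
eef_rot: [-0.159, -0.689, -0.159, 0.689]
wrist_force: [0.5, 0.3, 1.0]
opening: 1.001
```

```bash
cat >snap.py <<'E'
import sys,pickle
from h import *
from bench import camera
k=sys.argv[1]
for n in("side","top"):
    c=camera(n);pickle.dump(c,open(f'{n}{k}.pkl','wb'));cv2.imwrite(f'pics/{n}{k}.png',c['img'][:,:,::-1])
E
python3 st.py .538 .2475 .14;python3 snap.py 1
```

```text
2.35 [0.5379 0.2445 0.2727] [[-0.0003, 0.4388, -0.8986], [-0.0004, -0.8986, -0.4388], [-1.0, 0.0002, 0.0004]] F [0.47 0.35 1.03] op 1.001 q [ 0.23  0.19  1.53 -0.    1.42  1.34]
tool move [ 0.1327 -0.0026 -0.0015]
```

```bash
python3 - <<'E'
import cv2,numpy as np
s=cv2.imread('pics/side1.png');t=cv2.imread('pics/top1.png')
cv2.imwrite('pics/c1.png',np.hstack([cv2.resize(s[100:300,180:340],None,fx=2.5,fy=2.5),cv2.resize(t[110:310,160:320],None,fx=2.5,fy=2.5)]))
E
```

```text
(no output)
```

View pics/c1.png

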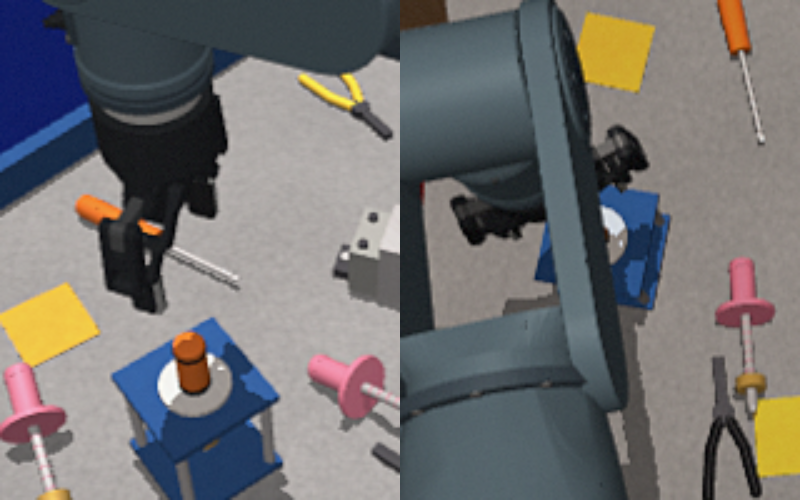

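The arm is above the rack. Both pink look-alikes have toppled by themselves; the gripper was never near them, and they lie clear of its path. Next I descend to the handle.

>>> drive_tool:
  increments:
    - [0.03, -0.0025, -0.0015, 0, 0, 0, 1]
    - [0.03, 0, 0, 0, 0, 0, 1]
    - [0.03, 0, 0, 0, 0, 0, 1]
    - [0.025, 0, 0, 0, 0, 0, 1]
    - [0.012, 0, 0, 0, 0, 0, 1]
    - [0.004, 0, 0, 0, 0, 0, 1]
    - [0, 0, 0, 0, 0, 0, 1]

```text
time_s: 3.32
eef_pos: [0.5389, 0.248, 0.1423]
eef_rot: [0.159, 0.689, 0.159, -0.688]
wrist_force: [0.6, 0.8, 0.7]
opening: 1.004
```

```bash
python3 st.py .538 .2475 .14;python3 snap.py 2; python3 - <<'E'
import cv2,numpy as np
s=cv2.imread('pics/side2.png');t=cv2.imread('pics/top2.png')
cv2.imwrite('pics/c2.png',np.hstack([cv2.resize(s[170:290,200:320],None,fx=3.3,fy=4),cv2.resize(t[130:270,180:320],None,fx=2.8,fy=3.43)[:480]]))
E
```

```text
3.33 [0.5389 0.248  0.1423] [[0.0015, 0.439, -0.8985], [0.0003, -0.8985, -0.439], [-1.0, 0.0004, -0.0014]] F [0.56 0.75 0.66] op 1.004 q [ 0.23  0.33  1.64 -0.    1.17  1.35]
tool move [0.0023 0.0001 0.001 ]
```

View pics/c2.png

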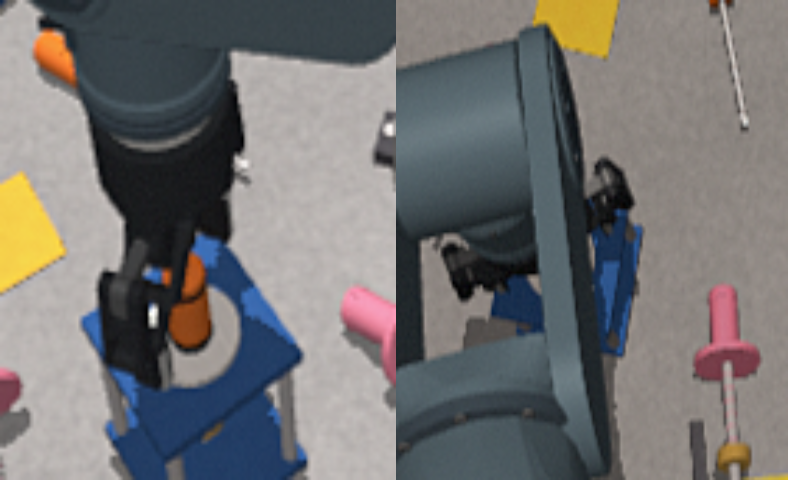

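The handle at side (256,244) sits between the open fingers, with the fingertips just above the flange. Closing the gripper.

>>> drive_tool:
  increments:
    - [0, 0, 0, 0, 0, 0, 0]
    - [0, 0, 0, 0, 0, 0, -0.3]
    - [0, 0, 0, 0, 0, 0, -1]
    - [0, 0, 0, 0, 0, 0, -1]
    - [0, 0, 0, 0, 0, 0, -1]
    - [0, 0, 0, 0, 0, 0, -1]

```text
time_s: 4.18
eef_pos: [0.5384, 0.2482, 0.1416]
eef_rot: [0.159, 0.689, 0.159, -0.689]
wrist_force: [0.2, -0.1, 3.0]
opening: 0.29
```

```bash
python3 st.py;python3 snap.py 3; python3 - <<'E'
import cv2,numpy as np
s=cv2.imread('pics/side3.png');t=cv2.imread('pics/top3.png')
cv2.imwrite('pics/c3.png',np.hstack([cv2.resize(s[170:290,200:320],None,fx=3.3,fy=4),cv2.resize(t[130:270,180:320],None,fx=2.8,fy=3.43)[:480]]))
E
```

```text
4.17 [0.5384 0.2482 0.1416] [[0.0005, 0.4392, -0.8984], [0.0001, -0.8984, -0.4392], [-1.0, 0.0001, -0.0005]] F [ 0.22 -0.14  3.01] op 0.29 q [0.23 0.33 1.64 0.   1.17 1.35]
```

View pics/c3.png

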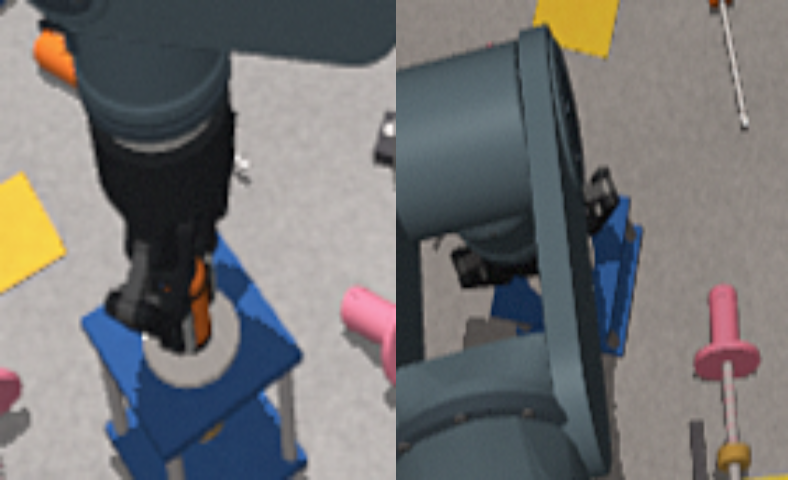

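>>> drive_tool:
  increments:
    - [-0.01, 0, 0, 0, 0, 0, -1]
    - [-0.02, 0, 0, 0, 0, 0, -1]
    - [-0.03, 0, 0, 0, 0, 0, -1]
    - [-0.03, 0, 0, 0, 0, 0, -1]
    - [-0.03, 0, 0, 0, 0, 0, -1]
    - [-0.02, 0, 0, 0, 0, 0, -1]
    - [-0.01, 0, 0, 0, 0, 0, -1]
    - [0, 0, 0, 0, 0, 0, -1]

```text
time_s: 5.28
eef_pos: [0.5382, 0.2482, 0.2915]
eef_rot: [0.159, 0.689, 0.159, -0.689]
wrist_force: [0.4, -0.4, -2.3]
opening: 0.289
```

```bash
python3 st.py .542 -.032 .25;python3 snap.py 4; python3 - <<'E'
import cv2,numpy as np
s=cv2.imread('pics/side4.png');t=cv2.imread('pics/top4.png')
cv2.imwrite('pics/c4.png',np.hstack([cv2.resize(s[130:290,190:320],None,fx=3,fy=3),cv2.resize(t[110:270,180:320],None,fx=2.8,fy=3)[:480]]))
E
```

```text
5.28 [0.5382 0.2482 0.2915] [[0.0004, 0.4393, -0.8983], [0.0001, -0.8983, -0.4393], [-1.0, 0.0001, -0.0004]] F [ 0.43 -0.4  -2.29] op 0.289 q [0.23 0.18 1.5  0.   1.45 1.35]
tool move [0.0415 0.2534 0.1197]
```

View pics/c4.png

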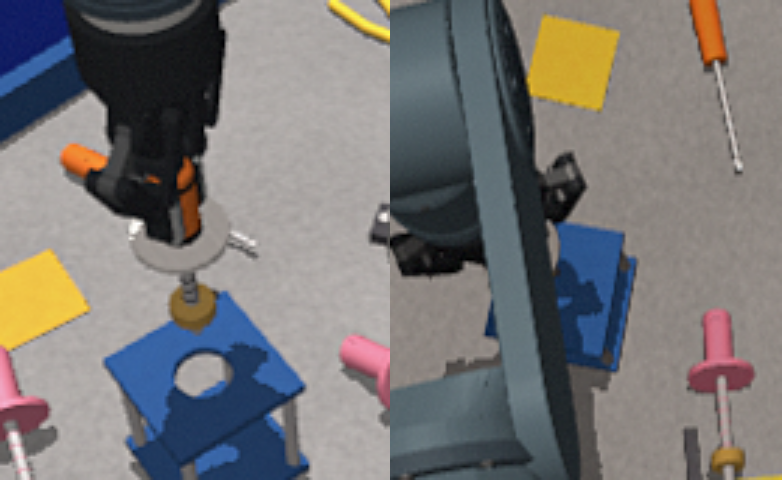

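Picked up: the rod hangs from the jaws, and the rack hole is visible at about side (258,254). Moving over to the bored block.

>>> drive_tool:
  increments:
    - [0, 0.02, 0.01, 0, 0, 0, -1]
    - [0, 0.04, 0.019, 0, 0, 0, -1]
    - [0, 0.04, 0.019, 0, 0, 0, -1]
    - [0, 0.04, 0.019, 0, 0, 0, -1]
    - [0, 0.04, 0.019, 0, 0, 0, -1]
    - [0.015, 0.04, 0.019, 0, 0, 0, -1]
    - [0.02, 0.0234, 0.0097, 0, 0, 0, -1]
    - [0.015, 0.01, 0.005, 0, 0, 0, -1]
    - [0, 0, 0, 0, 0, 0, -1]
    - [0, 0, 0, 0, 0, 0, -1]

```text
time_s: 6.62
eef_pos: [0.5422, -0.0311, 0.2416]
eef_rot: [0.16, 0.689, 0.16, -0.689]
wrist_force: [-0.4, -0.1, -1.9]
opening: 0.288
```

```bash
python3 st.py .542 -.032 .241;python3 snap.py 5; python3 - <<'E'
import cv2,numpy as np
s=cv2.imread('pics/side5.png');t=cv2.imread('pics/top5.png')
cv2.imwrite('pics/c5.png',np.hstack([cv2.resize(s[110:230,300:400],None,fx=4,fy=4),cv2.resize(t[150:270,300:400],None,fx=4,fy=4)]))
E
```

```text
6.62 [ 0.5422 -0.0311  0.2416] [[0.0003, 0.4401, -0.8979], [0.0004, -0.8979, -0.4401], [-1.0, -0.0002, -0.0004]] F [-0.42 -0.14 -1.95] op 0.288 q [-0.28  0.11  1.69  0.    1.34  0.84]
tool move [0.0006 0.0007 0.0006]
```

View pics/c5.png

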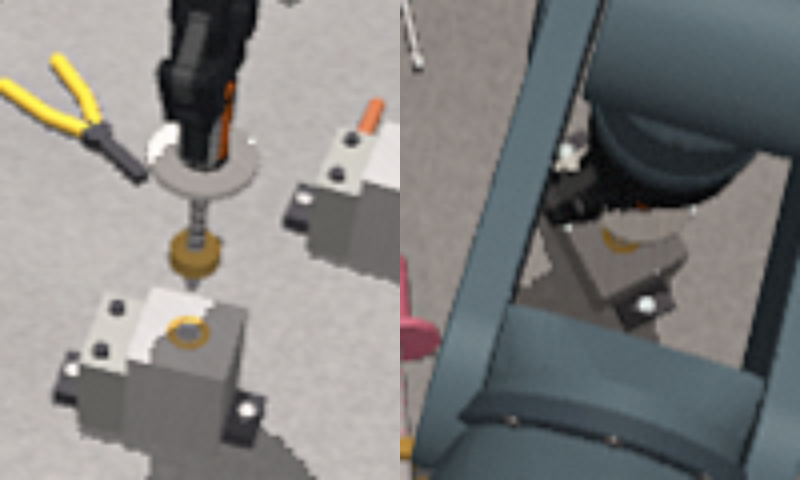

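View pics/top5.png

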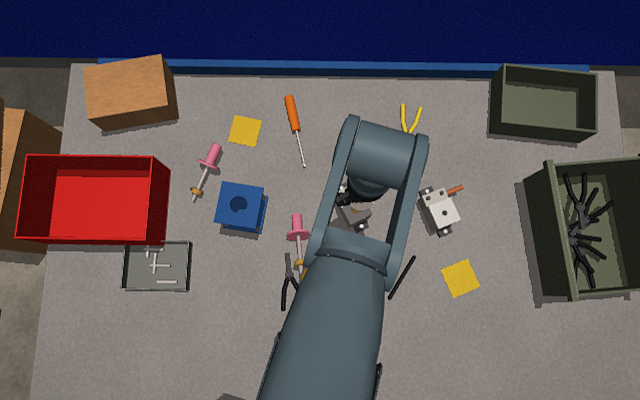

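```bash
cat > meas.py <<'E'
import sys,pickle
from h import *
from scipy.optimize import minimize
# usage: meas.py k tipz x y
def hull(c,P,z0,z1,r,S=8,ox=0,oy=0,w=0,h=0):
    a=np.linspace(0,2*np.pi,60);pts=[]
    for z in(z0,z1):
        for t in a: pts.append(proj(c,[P[0]+r*np.cos(t),P[1]+r*np.sin(t),z]))
    return cv2.convexHull(np.array(pts,np.float32))
def cent(H):
    m=cv2.moments(H);return np.array([m['m10']/m['m00'],m['m01']/m['m00']]),m['m00']
if __name__=='__main__':
    k=sys.argv[1];tz,x,y=map(float,sys.argv[2:5])
    c=pickle.load(open(f'side{k}.pkl','rb'));c0=pickle.load(open('side0.pkl','rb'))
    hsv=cv2.cvtColor(c['img'],cv2.COLOR_RGB2HSV).astype(int);H_,S,V=[hsv[...,i] for i in range(3)]
    pr=proj(c,[x,y,tz+.028]);u,v=np.meshgrid(np.arange(640),np.arange(400))
    m=(abs(u-pr[0])<12)&(abs(v-pr[1])<9)&(H_>8)&(H_<30)&(S>100)
    n,l,st,ce=cv2.connectedComponentsWithStats(m.astype(np.uint8));i=1+np.argmax(st[1:,4]);print('stop px',ce[i],st[i])
    f=lambda p:np.sum((cent(hull(c,p,tz+.022,tz+.034,.015))[0]-ce[i])**2)
    r=minimize(f,[x,y],method='Nelder-Mead',options=dict(xatol=1e-5,fatol=1e-6));print('stop axis at',r.x.round(4),'model area',cent(hull(c,r.x,tz+.022,tz+.034,.015))[1], 'depth pt',np.median(world(c)[l==i],0).round(4))
    # ring
    hsv=cv2.cvtColor(c0['img'],cv2.COLOR_RGB2HSV).astype(int);H_,S,V=[hsv[...,i] for i in range(3)]
    m=(abs(u-347)<10)&(abs(v-193)<9)&(H_<32)&(S>80)
    print('ring area c',fitc(c0,m,.075))
    rx=fitc(c0,m,.075)[3:];img=cv2.resize(c['img'][130:210,310:390,::-1],None,fx=7,fy=7,interpolation=cv2.INTER_CUBIC)
    def dr(P,z,rad,col):
        q=np.array([proj(c,[P[0]+rad*np.cos(t),P[1]+rad*np.sin(t),z]) for t in np.linspace(0,6.3,50)]);cv2.polylines(img,[np.round((q-[310,130]+.5)*7).astype(int)],True,col,1)
    for z,rad in((0,.003),(.006,.005),(.022,.015),(.034,.015),(.1,.03)):dr(r.x,tz+z,rad,(255,0,255))
    dr(rx,.075,.006,(0,255,0));dr(rx,.075,.0125,(0,255,0))
    cv2.imwrite(f'pics/m{k}.png',img)
E
python3 meas.py 5 .115 .542 -.031
```

```text
stop px [348.3960396  173.69306931] [343 168  12  12 101]
stop axis at [ 0.5411 -0.0287] model area 146.51417577872053 depth pt [ 0.537  -0.0234  0.1491]
ring area c [ 0.5422 -0.0304  0.013   0.5426 -0.0302]
```

View pics/m5.png

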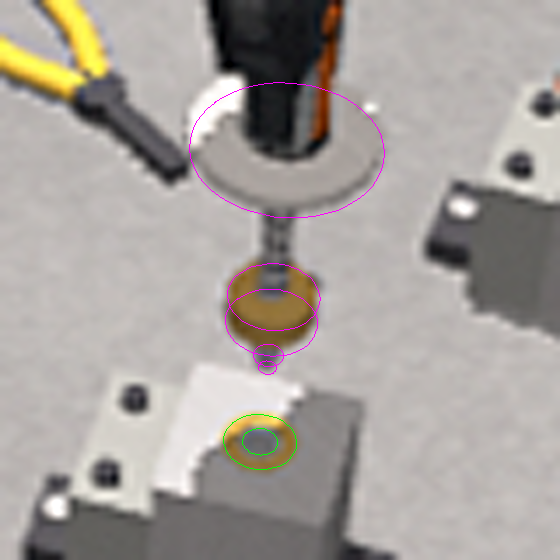

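```bash
python3 - <<'E'
import pickle
from h import *
c=pickle.load(open('side5.pkl','rb'));im=c['img'];hsv=cv2.cvtColor(im,cv2.COLOR_RGB2HSV)
print(hsv[165:185,340:358,1]); print(im[176:188,340:358].mean(2).astype(int))
img=cv2.resize(im[140:190,325:375,::-1],None,fx=12,fy=12,interpolation=cv2.INTER_CUBIC)
cv2.imwrite('pics/z5.png',img)
E
```

```text
[[ 11  10  10  11  10   8   8   9   6  11   4   8  10   9  10   8  11  10]
 [ 11  11   8   7   5  11  12  10  12   7  10  11   6   4   7   8  10  10]
 [  9  11   9   7   7  47  83  40   8  10  13  61  24   7   8   8  11   8]
 [  8   8   6  25  66 131 163  61  14  11  25 153 115  34   7   6   8   9]
 [  9   5   7  67 178 171 136  24   7   4  14 108 173 145  64   2   7   9]
 [  9   4  47 159 164 159 122  25   5   5  24 126 161 164 169  20   4   8]
 [  9   4  45 178 154 155 102  11  20  25  42 140 155 155 177  39   4  11]
 [  9   4  53 168 154 155 133  50  15  14  92 151 152 156 179  27   4   8]
 [  5  10  65 171 154 151 157 146 137 135 146 152 151 158 171  21   5  10]
 [  7  12  51 175 155 153 151 154 155 156 150 148 154 159 139   9   4   9]
 [  8  12  52 186 154 152 146 146 152 148 148 149 153 168 115  12   5   9]
 [  9   5  34 158 166 156 152 148 151 150 151 152 159 186  56  12   6   9]
 [ 11   7  18  71 156 172 159 152 153 149 154 164 175 125  20   6   9   9]
 [ 10   9   5  16  51 104 160 165 162 166 159 138  82  30   8   8   9   9]
 [  8   9   8   5   2  24  76 113 123 119  73  48 
[... 601 characters left out ...]
100 152 190 193 191 187]
 [184 190 192 196 205 161 100  89  88  89 120 140 181 195 193 194 191 188]
 [185 191 190 190 196 187 134  99 101 111 175 196 187 187 187 187 189 188]
 [194 193 192 190 190 198 146  94  92 136 183 188 185 187 183 180 183 186]
 [225 213 208 203 194 193 165 124 117 175 196 186 187 189 185 184 185 189]
 [228 229 230 228 229 216 207 202 196 197 188 182 182 188 194 192 187 188]
 [225 226 227 227 228 233 235 231 227 228 212 196 195 184 183 187 187 185]
 [225 226 226 227 226 226 230 232 227 229 233 234 236 178 153 171 178 179]
 [227 226 226 227 227 226 227 230 230 227 230 229 229 173 126 129 132 140]
 [227 228 226 227 227 228 228 229 231 232 236 176 118 127 128 132 136 137]]
```

View pics/z5.png

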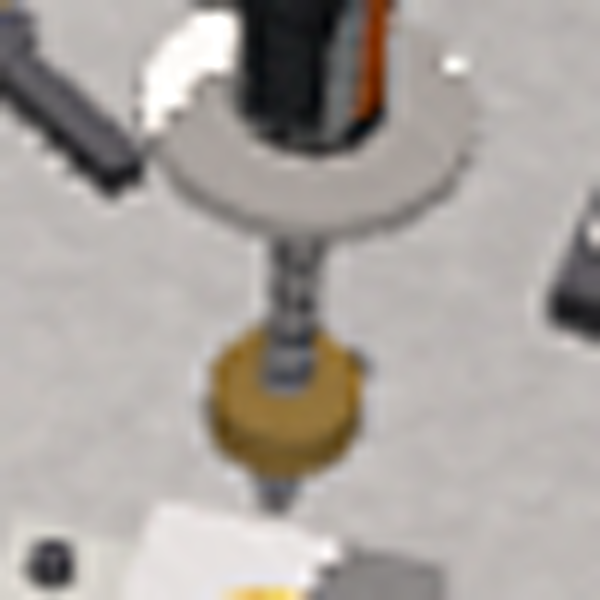

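```bash
python3 - <<'E'
import pickle
from h import *
from meas import hull
c=pickle.load(open('side5.pkl','rb'))
print('tip',pz(c,347.6,181.4,.115))
P=pz(c,347.6,181.4,.115)
for s in(0,.002,.004):
    H=hull(c,P,.115+.022+s,.115+.034+s,.015)[:,0];print(s,'stop box',H.min(0),H.max(0))
H=hull(c,P,.215,.221,.03)[:,0];print('flange',H.min(0),H.max(0))
im=c['img'].astype(int)
print(im[150:166,345:352].mean((1,2)).astype(int))
print(im[148:160:2,328:345].mean(2).astype(int)); print(im[144:156:2,356:370].mean(2).astype(int))
E
```

```text
tip [ 0.54235743 -0.02993853  0.115     ]
0 stop box [341.63324 166.57506] [355.1063  179.73964]
0.002 stop box [341.67688 165.96382] [355.1706 179.1421]
0.004 stop box [341.72064 165.35077] [355.2351  178.54277]
flange [336.49585 138.68982] [364.54733 159.99045]
[ 59  75 110 163 164 163 164 161 140 131 128 124 129 136 131 127]
[[ 89  98  92  85 123 173 189 186 187 249 254 252 211 153 161 154 109]
 [ 70  51  87  98  90  85 102 166 157 229 206 156 162 160 160 165 165]
 [156 117  71  43  79  95  94  85 109 111 139 160 163 163 164 163 163]
 [188 195 159 118  70  40  38  31  54 172 165 130 148 161 164 162 166]
 [181 183 186 187 195 152 121 181 200 192 194 175 140 119 133 149 160]
 [186 184 185 187 187 189 188 185 187 186 187 192 193 196 177 153 135]]
[[ 59 143 168 162 161 158 193 195 183 178 180 182 183 185]
 [ 47 139 167 162 161 160 155 160 177 182 176 177 180 186]
 [ 35 142 172 165 160 161 161 161 163 180 191 188 184 178]
 [ 84 151 163 163 165 165 162 161 168 179 180 181 182 181]
 [171 164 161 160 159 161 167 149 164 181 184 186 186 185]
 [162 162 163 164 165 162 139 155 181 185 185 181 181 182]]
```

>>> drive_tool:
  increments:
    - [0.01, 0, 0, 0, 0, 0, -1]
    - [0.012, 0, 0, 0, 0, 0, -1]
    - [0.01, 0, 0, 0, 0, 0, -1]
    - [0, 0, 0, 0, 0, 0, -1]
    - [0, 0, 0, 0, 0, 0, -1]

```text
time_s: 7.35
eef_pos: [0.5421, -0.0322, 0.2093]
eef_rot: [0.159, 0.689, 0.159, -0.689]
wrist_force: [0.3, 0.4, -1.9]
opening: 0.287
```

```bash
python3 st.py .542 -.032 .241;python3 snap.py 6; python3 - <<'E'
import pickle
from h import *
c=pickle.load(open('side6.pkl','rb'));im=c['img'];print(im[190:202,336:358].mean(2).astype(int))
img=cv2.resize(im[160:210,325:375,::-1],None,fx=12,fy=12,interpolation=cv2.INTER_CUBIC)
cv2.imwrite('pics/z6.png',img)
print('ring px',proj(c,[.5426,-.0302,.075]))
E
```

```text
7.35 [ 0.5421 -0.0322  0.2093] [[0.0001, 0.4392, -0.8984], [-0.0, -0.8984, -0.4392], [-1.0, 0.0001, -0.0001]] F [ 0.25  0.38 -1.94] op 0.287 q [-0.28  0.14  1.72 -0.    1.28  0.84]
tool move [-0.0317 -0.0002  0.    ]
[[230 229 231 234 230 228 166  94  97 106 105 108 106 106 115 133 143 140
  137 140 140 137]
 [233 230 235 236 173 117 105  99 118 136 119  98 111 109  99 115 136 143
  141 136 137 141]
 [234 237 234 173 128 119 105 112 121 111 107 107 115 113 108 102 130 141
  142 139 136 139]
 [236 235 175 126 136 121 106 112 109 103 107 109 102 122 121 101 124 138
  139 139 140 136]
 [239 183 125 136 139 130 114 104 115 113 112 111 106 118 113 106 131 141
  140 140 142 142]
 [241 189 129 137 140 142 124 110 108 119 118 114 119 110 107 121 133 138
  138 141 139 143]
 [241 192 130 138 141 140 140 133 111 108 108 106 105 113 124 139 140 137
  137 138 139 142]
 [233 174 132 139 141 142 142 140 132 131 127 122 119 133 140 139 140 138
  138 137 137 142]
 [201 138 132 138 139 140 142 142 141 141 140 141 139 137 137 137 139 140
  137 139 138 142]
 [250 198 132 138 141 140 140 142 140 140 137 138 138 136 137 136 138 139
  141 137 138 133]
 [235 187 132 139 141 142 142 142 142 141 138 137 139 138 137 136 136 138
  137 140 141 132]
 [ 97 107 112 125 130 132 137 140 140 142 142 140 137 138 140 139 136 136
  138 141 143 113]]
ring px [346.59487413 192.54225816]
```

View pics/z6.png

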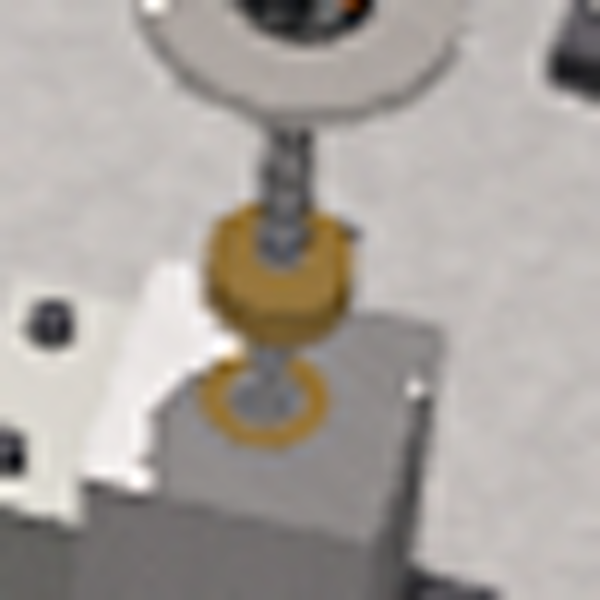

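```bash
python3 - <<'E'
import pickle
from h import *
from meas import hull
c=pickle.load(open('side6.pkl','rb'));im=c['img'];S=cv2.cvtColor(im,cv2.COLOR_RGB2HSV)[...,1].astype(int)
print(S[177:192,340:357])
for P in((.5423,-.0310),(.5426,-.0302),(.5424,-.0299)):
    H=hull(c,P,.0827+.0235,.0827+.0355,.015)[:,0];print(P,'stop box',H.min(0),H.max(0))
    H=hull(c,P,.0827+.1,.0827+.106,.03)[:,0];print(P,'fl',H.min(0),H.max(0),proj(c,[*P,.0827]))
E
```

```text
[[  9   7   6   7  49 136 144  20   5   5  72  59  24   4   5  10   9]
 [  9   5  24 104 180 173  98  13   6   9 101 171 152  45   3   8   9]
 [  5   5  52 155 162 165  67  17   7  14  57 156 164 167  27   7  10]
 [  5  22  86 169 153 160  80  24  13  26 122 161 158 173  46   3   9]
 [  9  17  85 169 152 160  79   5   9  10 104 153 155 173  62  15   9]
 [  3  20 108 166 156 154 144  89  63  90 140 156 153 172  58  15   8]
 [  3  20  91 169 149 152 154 161 162 157 155 151 154 175  40  11   9]
 [  4  25  89 183 153 150 150 150 152 151 152 152 152 187  28   9   8]
 [  4  21  61 144 161 153 151 149 152 149 152 152 162 163  13   7   9]
 [  6   4  20  78 171 162 152 159 150 147 153 160 159  71  15   6   8]
 [  7   5   7  25  68 134 162 156 157 159 159 151  94  19   5   9   9]
 [  8   5   3   3  27  65 109 125 130 123 100  61  13   4   7  11   9]
 [  7   5   3  31  66  70   5   7  15  55  24   7   5   9  11  11   9]
 [  5   8  34 163 175 105  23   9  27 136 133  42   4   9  13   7  11]
 [  7  38 131 175 102  18   6   5  24  98 173 131  31   4  11  11  13]]
(0.5423, -0.031) stop box [341.30023 175.5423 ] [354.46033 188.49094]
(0.5423, -0.031) fl [336.23923 149.21075] [363.57605 170.32823] [347.10111148 190.31312918]
(0.5426, -0.0302) stop box [340.97595 175.65337] [354.1357  188.60591]
(0.5426, -0.0302) fl [335.8949  149.32072] [363.23557 170.44698] [346.78340115 190.42553428]
(0.5424, -0.0299) stop box [340.9527  175.76349] [354.11508 188.71991]
(0.5424, -0.0299) fl [335.8691  149.42975] [363.21588 170.5647 ] [346.7617591  190.53697951]
```

>>> drive_tool:
  increments:
    - [0, -0.0006, -0.0006, 0, 0, 0, -1]
    - [0.003, 0, 0, 0, 0, 0, -1]
    - [0.003, 0, 0, 0, 0, 0, -1]
    - [0.003, 0, 0, 0, 0, 0, -1]
    - [0.003, 0, 0, 0, 0, 0, -1]
    - [0, 0, 0, 0, 0, 0, -1]

```text
time_s: 8.2
eef_pos: [0.542, -0.0312, 0.1969]
eef_rot: [-0.159, -0.689, -0.16, 0.689]
wrist_force: [0.7, -0.4, -1.5]
opening: 0.292
```

```bash
python3 st.py
```

```text
8.2 [ 0.542  -0.0312  0.1969] [[-0.0008, 0.4393, -0.8984], [0.0002, -0.8984, -0.4393], [-1.0, -0.0005, 0.0006]] F [ 0.66 -0.42 -1.46] op 0.292 q [-0.28  0.16  1.73 -0.    1.25  0.84]
```

>>> drive_tool:
  increments:
    - [0.003, 0, 0, 0, 0, 0, -1]
    - [0.003, 0, 0, 0, 0, 0, -1]
    - [0.003, 0, 0, 0, 0, 0, -1]
    - [0.003, 0, 0, 0, 0, 0, -1]
    - [0.002, 0, 0, 0, 0, 0, -1]
    - [0, 0, 0, 0, 0, 0, -1]

```text
time_s: 8.95
eef_pos: [0.5421, -0.0312, 0.1831]
eef_rot: [-0.159, -0.689, -0.159, 0.689]
wrist_force: [0.4, 0.3, -2.2]
opening: 0.291
```

```bash
python3 st.py
```

```text
8.95 [ 0.5421 -0.0312  0.1831] [[-0.0004, 0.4393, -0.8983], [0.0001, -0.8983, -0.4393], [-1.0, -0.0003, 0.0003]] F [ 0.41  0.29 -2.21] op 0.291 q [-0.28  0.17  1.74 -0.    1.23  0.84]
```

>>> drive_tool:
  increments:
    - [0.002, 0, 0, 0, 0, 0, -1]
    - [0.002, 0, 0, 0, 0, 0, -1]
    - [0.002, 0, 0, 0, 0, 0, -1]
    - [0.001, 0, 0, 0, 0, 0, -1]
    - [0, 0, 0, 0, 0, 0, -1]

```text
time_s: 9.57
eef_pos: [0.5424, -0.0313, 0.1764]
eef_rot: [0.159, 0.689, 0.159, -0.689]
wrist_force: [-0.6, 0.5, -0.3]
opening: 0.29
```

```bash
python3 st.py
```

```text
9.57 [ 0.5424 -0.0313  0.1764] [[0.0003, 0.4393, -0.8983], [-0.0001, -0.8983, -0.4393], [-1.0, 0.0002, -0.0002]] F [-0.56  0.47 -0.34] op 0.29 q [-0.28  0.18  1.75  0.    1.21  0.84]
```

>>> drive_tool:
  increments:
    - [0.001, 0, 0, 0, 0, 0, -1]
    - [0.001, 0, 0, 0, 0, 0, -1]
    - [0.001, 0, 0, 0, 0, 0, -1]

```text
time_s: 9.95
eef_pos: [0.5424, -0.0313, 0.1733]
eef_rot: [0.159, 0.689, 0.159, -0.689]
wrist_force: [0.0, 1.0, 0.7]
opening: 0.292
```

>>> drive_tool:
  increments:
    - [0.001, 0, 0, 0, 0, 0, -1]
    - [0.001, 0, 0, 0, 0, 0, -1]
    - [0.001, 0, 0, 0, 0, 0, -1]

```text
time_s: 10.32
eef_pos: [0.5423, -0.0313, 0.1702]
eef_rot: [0.159, 0.689, 0.159, -0.689]
wrist_force: [-0.5, 0.3, 1.1]
opening: 0.288
```

>>> drive_tool:
  increments:
    - [0.001, 0, 0, 0, 0, 0, -1]
    - [0.001, 0, 0, 0, 0, 0, -1]
    - [0.001, 0, 0, 0, 0, 0, -1]

```text
time_s: 10.7
eef_pos: [0.5423, -0.0313, 0.1672]
eef_rot: [0.159, 0.689, 0.159, -0.689]
wrist_force: [-0.7, 0.3, 0.8]
opening: 0.29
```

>>> drive_tool:
  increments:
    - [0.001, 0, 0, 0, 0, 0, -1]
    - [0.001, 0, 0, 0, 0, 0, -1]
    - [0.001, 0, 0, 0, 0, 0, -1]

```text
time_s: 11.08
eef_pos: [0.5423, -0.0313, 0.1642]
eef_rot: [0.159, 0.689, 0.159, -0.689]
wrist_force: [0.9, -0.1, 0.2]
opening: 0.288
```

>>> drive_tool:
  increments:
    - [0.001, 0, 0, 0, 0, 0, -1]
    - [0.001, 0, 0, 0, 0, 0, -1]
    - [0.001, 0, 0, 0, 0, 0, -1]

```text
time_s: 11.45
eef_pos: [0.5424, -0.0313, 0.1617]
eef_rot: [0.159, 0.689, 0.159, -0.689]
wrist_force: [-2.2, 0.2, 6.3]
opening: 0.291
```

>>> drive_tool:
  increments:
    - [0.001, 0, 0, 0, 0, 0, -1]
    - [0.001, 0, 0, 0, 0, 0, -1]
    - [0.001, 0, 0, 0, 0, 0, -1]

```text
time_s: 11.82
eef_pos: [0.5427, -0.0313, 0.1592]
eef_rot: [0.16, 0.689, 0.159, -0.689]
wrist_force: [-3.1, 1.7, 11.9]
opening: 0.292
```

>>> drive_tool:
  increments:
    - [0.0005, 0, 0, 0, 0, 0, -1]
    - [0.0005, 0, 0, 0, 0, 0, -1]

```text
time_s: 12.08
eef_pos: [0.543, -0.0313, 0.1591]
eef_rot: [0.16, 0.689, 0.159, -0.688]
wrist_force: [-3.5, 1.5, 15.6]
opening: 0.293
```

```bash
python3 st.py; python3 snap.py 7
```

```text
12.07 [ 0.543  -0.0313  0.1591] [[0.0017, 0.4394, -0.8983], [-0.0002, -0.8983, -0.4394], [-1.0, 0.0009, -0.0015]] F [-3.47  1.54 15.6 ] op 0.293 q [-0.28  0.2   1.76  0.    1.18  0.84]
```

>>> drive_tool:
  increments:
    - [0.0005, 0, 0, 0, 0, 0, -1]
    - [0.0005, 0, 0, 0, 0, 0, -1]

```text
time_s: 12.42
eef_pos: [0.5434, -0.0313, 0.159]
eef_rot: [0.16, 0.69, 0.159, -0.688]
wrist_force: [-5.9, 1.4, 20.9]
opening: 0.292
```

The force climbed from 11.9 to 20.9 N over the last 2 mm of command, while the height stayed at 0.159. That is about 4 mm past first plunger contact, so the rod is on solid metal. Holding.

>>> drive_tool:
  increments:
    - [0, 0, 0, 0, 0, 0, -1]
    - [0, 0, 0, 0, 0, 0, -1]
    - [0, 0, 0, 0, 0, 0, -1]
    - [0, 0, 0, 0, 0, 0, -1]
    - [0, 0, 0, 0, 0, 0, -1]
    - [0, 0, 0, 0, 0, 0, -1]
    - [0, 0, 0, 0, 0, 0, -1]
    - [0, 0, 0, 0, 0, 0, -1]
    - [0, 0, 0, 0, 0, 0, -1]
    - [0, 0, 0, 0, 0, 0, -1]

```text
time_s: 13.68
eef_pos: [0.5434, -0.0313, 0.159]
eef_rot: [0.16, 0.69, 0.159, -0.688]
wrist_force: [-4.8, 1.5, 18.6]
opening: 0.291
```

```bash
python3 st.py; python3 snap.py 8;python3 - <<'E'
import pickle
from h import *
img=[]
for k in '78':
    im=pickle.load(open(f'side{k}.pkl','rb'))['img'];img.append(cv2.resize(im[160:210,325:375,::-1],None,fx=8,fy=8,interpolation=cv2.INTER_CUBIC))
cv2.imwrite('pics/z8.png',np.hstack(img))
E
```

```text
13.68 [ 0.5434 -0.0313  0.159 ] [[0.0027, 0.4394, -0.8983], [-0.0003, -0.8983, -0.4394], [-1.0, 0.0015, -0.0022]] F [-4.85  1.52 18.62] op 0.291 q [-0.28  0.2   1.76  0.    1.18  0.84]
```

View pics/z8.png

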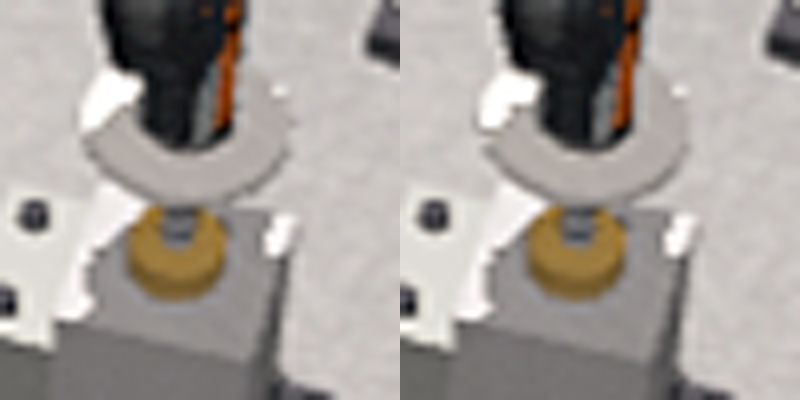

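The stop is sitting on the block's top face with the flange above it. I'll hold a little longer, then draw the rod straight out.

>>> drive_tool:
  increments:
    - [0, 0, 0, 0, 0, 0, -1]
    - [0, 0, 0, 0, 0, 0, -1]
    - [0, 0, 0, 0, 0, 0, -1]
    - [0, 0, 0, 0, 0, 0, -1]
    - [-0.002, 0, 0, 0, 0, 0, -1]
    - [-0.003, 0, 0, 0, 0, 0, -1]
    - [-0.005, 0, 0, 0, 0, 0, -1]
    - [-0.007, 0, 0, 0, 0, 0, -1]
    - [-0.008, 0, 0, 0, 0, 0, -1]

```text
time_s: 14.9
eef_pos: [0.5419, -0.0312, 0.1812]
eef_rot: [-0.159, -0.689, -0.16, 0.689]
wrist_force: [-0.9, 0.1, -3.3]
opening: 0.289
```

>>> drive_tool:
  increments:
    - [-0.008, 0, 0, 0, 0, 0, -1]
    - [-0.008, 0, 0, 0, 0, 0, -1]
    - [-0.01, 0, 0, 0, 0, 0, -1]
    - [-0.015, 0, 0, 0, 0, 0, -1]
    - [-0.02, 0, 0, 0, 0, 0, -1]
    - [-0.025, 0, 0, 0, 0, 0, -1]
    - [-0.018, 0, 0, 0, 0, 0, -1]
    - [-0.006, 0, 0, 0, 0, 0, -1]
    - [0, 0, 0, 0, 0, 0, -1]

```text
time_s: 16.02
eef_pos: [0.5423, -0.0313, 0.2914]
eef_rot: [0.159, 0.689, 0.159, -0.689]
wrist_force: [0.4, -0.3, -2.9]
opening: 0.286
```

```bash
python3 st.py .538 .248 .290; python3 snap.py 9;python3 - <<'E'
import pickle
from h import *
im=pickle.load(open(f'side9.pkl','rb'))['img'];cv2.imwrite('pics/z9.png',cv2.resize(im[90:200,200:400,::-1],None,fx=4,fy=4,interpolation=cv2.INTER_CUBIC))
E
```

```text
16.02 [ 0.5423 -0.0313  0.2914] [[0.0002, 0.4393, -0.8984], [-0.0, -0.8984, -0.4393], [-1.0, 0.0001, -0.0002]] F [ 0.38 -0.34 -2.95] op 0.286 q [-0.28  0.07  1.63  0.    1.44  0.84]
tool move [ 0.0013 -0.2528 -0.1188]
```

View pics/z9.png

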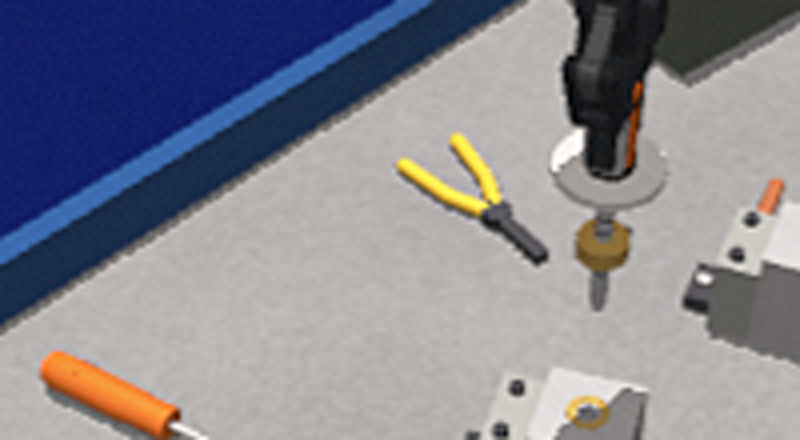

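```bash
python3 - <<'E'
import pickle
from h import *
for n,(x,y) in dict(side=(258,252),top=(238,205)).items():
    c=pickle.load(open(f'{n}9.pkl','rb'));im=c['img'];P=world(c)
    img=im[y-28:y+28,x-33:x+33,::-1];cv2.imwrite(f'pics/hole_{n}.png',cv2.resize(img,None,fx=6,fy=6,interpolation=cv2.INTER_NEAREST))
    m=(P[...,2]<.105)&(c['depth']>0);u,v=np.meshgrid(np.arange(640),np.arange(400))
    n_,l,st,ce=cv2.connectedComponentsWithStats(m.astype(np.uint8),connectivity=4)
    i=l[y,x];print(n,i,st[i],ce[i]);print('hole',fitc(c,l==i,.115)if st[i][4]<2000 else None, pz(c,*ce[i],.115))
E
python3 -c "
import cv2,numpy as np
cv2.imwrite('pics/hole.png',np.hstack([cv2.imread('pics/hole_side.png'),cv2.imread('pics/hole_top.png')]))"
```

```text
side 10 [248 248  19  15 212] [257.16981132 254.96698113]
hole [0.5387 0.2511 0.0189 0.5377 0.2516] [0.53767971 0.25163242 0.115     ]
top 23 [231 196  16  17 206] [238.62621359 203.98058252]
hole [0.54   0.2437 0.0194 0.5403 0.244 ] [0.54018655 0.24393306 0.115     ]
```

View pics/hole.png

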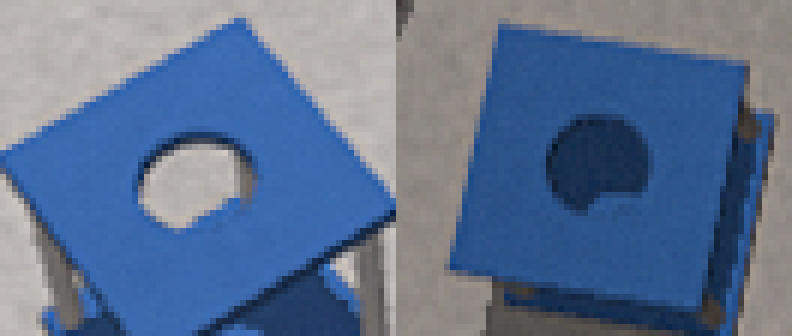

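```bash
python3 - <<'E'
import pickle
from h import *
c=pickle.load(open('side9.pkl','rb'));t=pickle.load(open('top9.pkl','rb'))
def box(c,P):
    q=np.array([proj(c,[P[0]+.02*np.cos(a),P[1]+.02*np.sin(a),.115]) for a in np.linspace(0,6.283,90)]);return q.min(0),q.max(0)
for P in((.538,.2495),(.5377,.2505),(.5387,.2485)):print(P,box(c,P))
print('target left/right',137/6+224.5,258/6+224.5,'top',131/6+223.5)
print('topcam hole',pz(t,238.2,203.6,.115),'corners', pz(t,207.5/6+204.5,166.5/6+176.5,.115))
for P in((.5405,.245),):print(box(t,P))
# plate corners in side via polygon
m=cv2.inRange(cv2.cvtColor(c['img'],cv2.COLOR_RGB2HSV),(100,130,140),(125,255,255))
m[:, :220]=0;m[:,300:]=0;m[:215]=0
cs,_=cv2.findContours(m,cv2.RETR_EXTERNAL,cv2.CHAIN_APPROX_NONE);k=max(cs,key=cv2.contourArea)
W=np.array([pz(c,*p[0],.115)[:2] for p in k]);print(len(k),cv2.boundingRect(k),cv2.minAreaRect((W*1e4).astype(np.float32)))
E
```

```text
(0.538, 0.2495) (array([248.03853961, 246.11549462]), array([267.65805618, 262.61106418]))
(0.5377, 0.2505) (array([247.75662123, 246.48528854]), array([267.38914873, 263.00213559]))
(0.5387, 0.2485) (array([248.19369799, 245.6333935 ]), array([267.79652696, 262.10123892]))
target left/right 247.33333333333334 267.5 top 245.33333333333334
topcam hole [0.5410811  0.24497973 0.115     ] corners [0.53955875 0.24282653 0.115     ]
(array([229.67936002, 195.50466714]), array([246.67448992, 212.23889172]))
158 (225, 227, 66, 57) ((5406.2021484375, 2528.4462890625), (1067.670166015625, 987.3921508789062), 81.53118896484375)
```

>>> drive_tool:
  increments:
    - [0, -0.02, -0.0095, 0, 0, 0, -1]
    - [0, -0.04, -0.019, 0, 0, 0, -1]
    - [0, -0.04, -0.019, 0, 0, 0, -1]
    - [0, -0.04, -0.019, 0, 0, 0, -1]
    - [0, -0.04, -0.019, 0, 0, 0, -1]
    - [0, -0.04, -0.019, 0, 0, 0, -1]
    - [0, -0.0224, -0.01, 0, 0, 0, -1]
    - [0, -0.01, -0.005, 0, 0, 0, -1]
    - [0, 0, 0, 0, 0, 0, -1]
    - [0, 0, 0, 0, 0, 0, -1]

```text
time_s: 17.38
eef_pos: [0.5389, 0.2469, 0.291]
eef_rot: [-0.159, -0.689, -0.159, 0.689]
wrist_force: [-0.4, -0.5, -2.6]
opening: 0.292
```

```bash
python3 st.py .5388 .248 .1416; python3 snap.py 10;python3 - <<'E'
import pickle
from h import *
im=pickle.load(open(f'side10.pkl','rb'))['img'];cv2.imwrite('pics/z10.png',cv2.resize(im[170:300,195:325,::-1],None,fx=4.5,fy=4.5,interpolation=cv2.INTER_CUBIC))
E
```

```text
17.38 [0.5389 0.2469 0.291 ] [[-0.0005, 0.4384, -0.8988], [-0.0006, -0.8988, -0.4384], [-1.0, 0.0003, 0.0007]] F [-0.45 -0.5  -2.63] op 0.292 q [ 0.23  0.18  1.5  -0.    1.45  1.35]
tool move [ 0.1494 -0.0011 -0.0005]
```

View pics/z10.png

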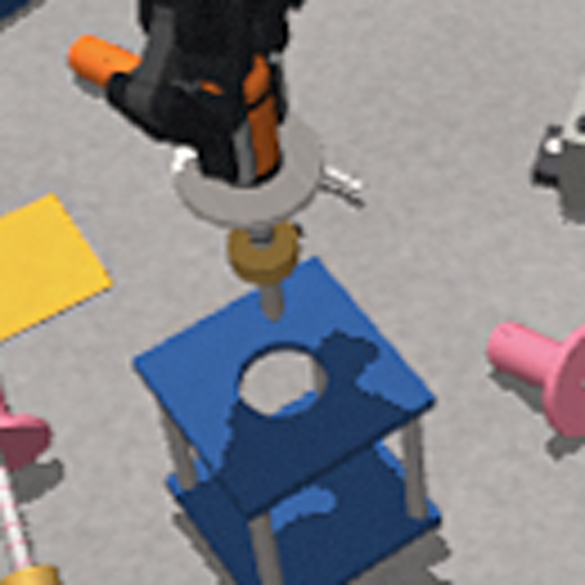

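>>> drive_tool:
  increments:
    - [0.015, 0, 0, 0, 0, 0, -1]
    - [0.02, 0, 0, 0, 0, 0, -1]
    - [0.02, 0, 0, 0, 0, 0, -1]
    - [0.015, 0, 0, 0, 0, 0, -1]
    - [0.015, 0, 0, 0, 0, 0, -1]
    - [0.01, 0, 0, 0, 0, 0, -1]
    - [0, 0, 0, 0, 0, 0, -1]

```text
time_s: 18.35
eef_pos: [0.5383, 0.2478, 0.1954]
eef_rot: [-0.159, -0.688, -0.159, 0.689]
wrist_force: [0.1, 0.7, -1.0]
opening: 0.29
```

```bash
python3 st.py .5388 .248 .1416; python3 snap.py 11;python3 - <<'E'
import pickle
from h import *
im=pickle.load(open(f'side11.pkl','rb'))['img'];cv2.imwrite('pics/z11.png',cv2.resize(im[190:300,195:325,::-1],None,fx=4.5,fy=4.5,interpolation=cv2.INTER_CUBIC))
E
```

```text
18.35 [0.5383 0.2478 0.1954] [[-0.0015, 0.4393, -0.8983], [-0.0003, -0.8983, -0.4393], [-1.0, -0.0004, 0.0015]] F [ 0.11  0.67 -1.03] op 0.29 q [0.23 0.26 1.6  0.   1.27 1.35]
tool move [ 0.0538  0.0001 -0.0006]
```

View pics/z11.png

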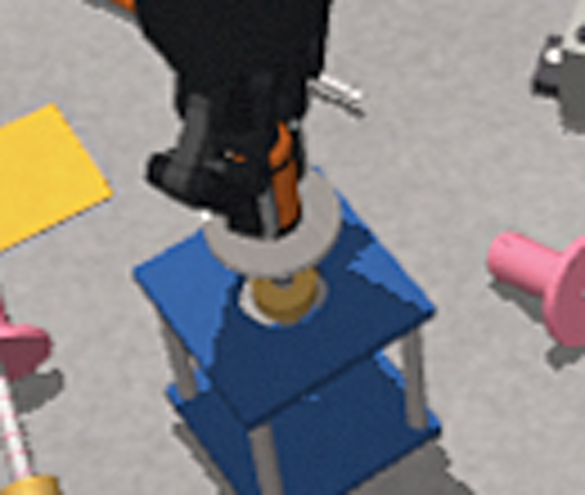

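```bash
python3 - <<'E'
import pickle
from h import *
c=pickle.load(open('side11.pkl','rb'));im=c['img']
x0,y0,w=235,235,50;k=12
img=cv2.resize(im[y0:y0+w,x0:x0+w,::-1],None,fx=k,fy=k,interpolation=cv2.INTER_CUBIC)
def dr(P,z,r,col):
    q=np.array([proj(c,[P[0]+r*np.cos(t),P[1]+r*np.sin(t),z]) for t in np.linspace(0,6.3,60)]);cv2.polylines(img,[np.round((q-[x0,y0]+.5)*k).astype(int)],True,col,1)
dr((.539,.2489),.115,.02,(0,255,0))
P=(.5385,.2490);tz=.0688
for z in(.0426,.0546):dr(P,tz+z,.015,(255,0,255))
dr(P,tz+.1,.03,(0,255,255));dr(P,tz+.106,.03,(0,255,255))
cv2.imwrite('pics/z11b.png',img)
E
```

```text
(no output)
```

View pics/z11b.png

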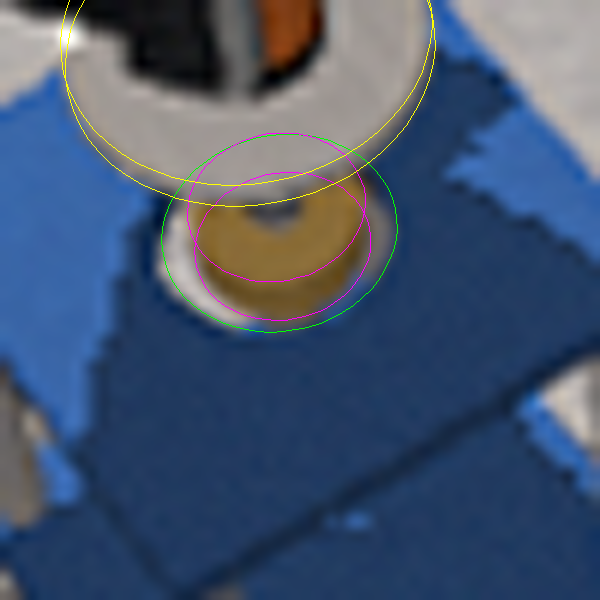

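The stop is entering the hole with clearance all round. Continuing down slowly.

>>> drive_tool:
  increments:
    - [0.004, 0, 0, 0, 0, 0, -1]
    - [0.005, 0, 0, 0, 0, 0, -1]
    - [0.006, 0, 0, 0, 0, 0, -1]
    - [0.008, 0, 0, 0, 0, 0, -1]
    - [0.008, 0, 0, 0, 0, 0, -1]
    - [0.008, 0, 0, 0, 0, 0, -1]
    - [0.006, 0, 0, 0, 0, 0, -1]
    - [0.004, 0, 0, 0, 0, 0, -1]
    - [0, 0, 0, 0, 0, 0, -1]

```text
time_s: 19.58
eef_pos: [0.5386, 0.2479, 0.1469]
eef_rot: [-0.159, -0.689, -0.159, 0.689]
wrist_force: [-1.5, -0.9, -1.7]
opening: 0.294
```

>>> drive_tool:
  increments:
    - [0.0015, 0, 0, 0, 0, 0, -1]
    - [0.0015, 0, 0, 0, 0, 0, -1]
    - [0.001, 0, 0, 0, 0, 0, -1]
    - [0, 0, 0, 0, 0, 0, -1]

```text
time_s: 20.08
eef_pos: [0.5387, 0.248, 0.1432]
eef_rot: [-0.159, -0.689, -0.159, 0.689]
wrist_force: [0.1, 0.3, -2.4]
opening: 0.288
```

>>> drive_tool:
  increments:
    - [0.0007, 0, 0, 0, 0, 0, -1]
    - [0.0005, 0, 0, 0, 0, 0, -1]
    - [0, 0, 0, 0, 0, 0, -1]
    - [0, 0, 0, 0, 0, 0, -1]

```text
time_s: 20.58
eef_pos: [0.5388, 0.2479, 0.1421]
eef_rot: [0.159, 0.689, 0.159, -0.689]
wrist_force: [-0.0, 0.2, -2.4]
opening: 0.287
```

>>> drive_tool:
  increments:
    - [0.0005, 0, 0, 0, 0, 0, -1]
    - [0, 0, 0, 0, 0, 0, -1]
    - [0, 0, 0, 0, 0, 0, -1]

```text
time_s: 20.95
eef_pos: [0.5388, 0.248, 0.1416]
eef_rot: [0.159, 0.689, 0.159, -0.689]
wrist_force: [0.1, -0.4, -3.0]
opening: 0.29
```

>>> drive_tool:
  increments:
    - [0.0005, 0, 0, 0, 0, 0, -1]
    - [0.0005, 0, 0, 0, 0, 0, -1]
    - [0, 0, 0, 0, 0, 0, -1]

```text
time_s: 21.32
eef_pos: [0.5388, 0.248, 0.1415]
eef_rot: [0.159, 0.689, 0.159, -0.689]
wrist_force: [-3.7, -0.8, 5.1]
opening: 0.291
```

>>> drive_tool:
  increments:
    - [0.0005, 0, 0, 0, 0, 0, -1]
    - [0.0005, 0, 0, 0, 0, 0, -1]
    - [0, 0, 0, 0, 0, 0, -1]

```text
time_s: 21.7
eef_pos: [0.5389, 0.248, 0.1416]
eef_rot: [0.16, 0.689, 0.159, -0.689]
wrist_force: [-7.2, -3.0, 12.7]
opening: 0.292
```

The flange rests on the plate at the same TCP height as at the grasp (0.1415). I'll relieve the press, then let go.

>>> drive_tool:
  increments:
    - [-0.001, 0, 0, 0, 0, 0, -1]
    - [-0.0005, 0, 0, 0, 0, 0, -1]
    - [0, 0, 0, 0, 0, 0, 0]
    - [0, 0, 0, 0, 0, 0, 0.5]
    - [0, 0, 0, 0, 0, 0, 1]
    - [0, 0, 0, 0, 0, 0, 1]
    - [0, 0, 0, 0, 0, 0, 1]
    - [0, 0, 0, 0, 0, 0, 1]

```text
time_s: 22.7
eef_pos: [0.5388, 0.248, 0.1411]
eef_rot: [0.159, 0.689, 0.159, -0.689]
wrist_force: [0.5, 0.2, -0.4]
opening: 0.998
```

```bash
python3 st.py; python3 snap.py 12;python3 - <<'E'
import pickle
from h import *
im=pickle.load(open(f'side12.pkl','rb'))['img'];cv2.imwrite('pics/z12.png',cv2.resize(im[190:300,195:325,::-1],None,fx=4.5,fy=4.5,interpolation=cv2.INTER_CUBIC))
E
```

```text
22.7 [0.5388 0.248  0.1411] [[0.0001, 0.4393, -0.8983], [0.0, -0.8983, -0.4393], [-1.0, 0.0, -0.0001]] F [ 0.5   0.21 -0.35] op 0.998 q [0.23 0.33 1.64 0.   1.17 1.35]
```

View pics/z12.png

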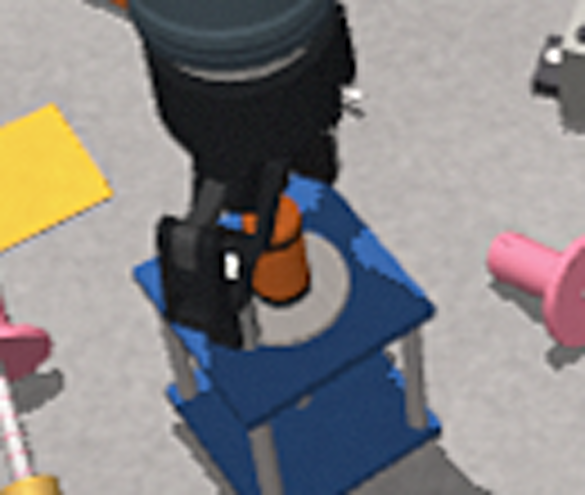

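The jaws are open and the flange lies flat. Retreating straight up.

>>> drive_tool:
  increments:
    - [-0.005, 0, 0, 0, 0, 0, 1]
    - [-0.015, 0, 0, 0, 0, 0, 1]
    - [-0.03, 0, 0, 0, 0, 0, 1]
    - [-0.03, 0, 0, 0, 0, 0, 1]
    - [-0.03, 0, 0, 0, 0, 0, 1]
    - [-0.03, 0, 0, 0, 0, 0, 1]
    - [-0.02, 0, 0, 0, 0, 0, 1]
    - [0, 0, 0, 0, 0, 0, 1]
    - [0, 0, 0, 0, 0, 0, 1]

```text
time_s: 23.92
eef_pos: [0.5384, 0.2479, 0.3006]
eef_rot: [-0.159, -0.689, -0.159, 0.689]
wrist_force: [-0.2, 0.9, 0.3]
opening: 1.001
```

```bash
python3 st.py; python3 snap.py 13;python3 - <<'E'
import pickle
from h import *
c=pickle.load(open(f'side13.pkl','rb'));im=c['img'];cv2.imwrite('pics/z13.png',cv2.resize(im[190:300,195:325,::-1],None,fx=4.5,fy=4.5,interpolation=cv2.INTER_CUBIC))
hsv=cv2.cvtColor(im,cv2.COLOR_RGB2HSV).astype(int);H,S,V=[hsv[...,i] for i in range(3)]
u,v=np.meshgrid(np.arange(640),np.arange(400));m=(abs(u-256)<15)&(v>225)&(v<262)&(H<20)&(S>150)
P=world(c)[m];print('handle z max',P[:,2].max(),'top',np.median(P[P[:,2]>.171],0))
E
```

```text
23.93 [0.5384 0.2479 0.3006] [[-0.0006, 0.4393, -0.8984], [-0.0001, -0.8984, -0.4393], [-1.0, -0.0002, 0.0006]] F [-0.2   0.92  0.25] op 1.001 q [0.23 0.18 1.49 0.   1.47 1.35]
handle z max 0.8900765688361821 top [0.53686312 0.25192666 0.17508881]
```

View pics/z13.png

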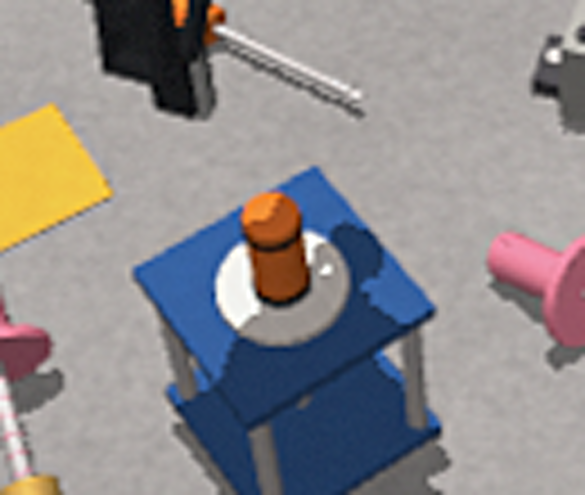

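View pics/side13.png

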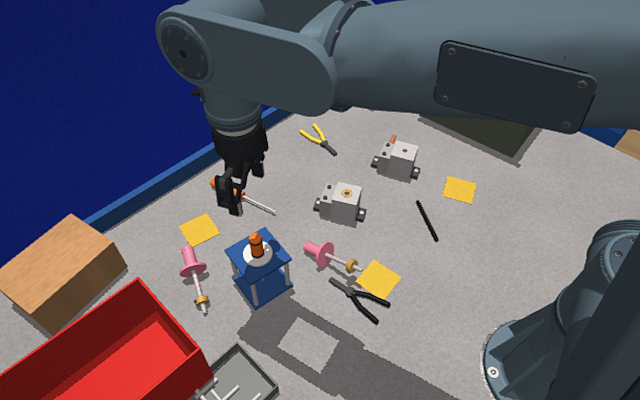

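The gauge hangs upright by its flange, with the handle top at 0.175 m as at the start. The bystander tools have not moved. Handing in.

```bash
python3 -c "
from bench import hand_in
print(hand_in())"
```

```text
the job is handed in; nothing more can be done
None
```

I gauged the bore, hung the rod back in the blue rack and handed the job in at about 24 s of the 70 s allowed.

- **Gauging:** The rod went into the brass-ringed bore, past the stop's drag and through about 4 mm of plunger travel. It stopped on solid metal: the height stayed at 0.159 m while the force rose to about 20 N. I held it there for about 1.7 s. By the arm's height, the bore is about 42.6 mm deep.
- **Return:** I drew the rod straight out and lowered it through the rack hole without touching the stop with the gripper. The flange seated at the same arm height as at the start. I eased the pressure, let go and raised the open gripper clear.

**Last checks:**
- **Handle:** it stands upright with its top at 0.175 m and the flange flat on the plate.
- **Stop:** in the picture after withdrawal it had clearly been pushed up. As the rod re-entered the rack, the stop still matched a height of 42.6 mm. It could not be seen once the rod was hung.
- **Bystander tools:** they show no movement.

**Discrepancies:**
- **Pink look-alikes:** both toppled early on their own, while the gripper was still about 0.27 m up and away from them. I left them alone.
- **Cameras:** the two disagreed by about 4 to 5 mm in y, so I aligned the rod to the bore within the side view only.
- **Seating force:** setting the rod in the rack briefly pressed about 13 N up and 8 N sideways. I relieved this before letting go.

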